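Fetch the reel nut from under the display riser

ROBOT

A 6-joint arm with a two-finger parallel gripper is mounted at the origin on the work surface. World frame = base frame: x ahead of the robot, y to its left, z up, the work surface at z = 0. Lengths are in mm, angles in rad, forces in N, time in s.
With the tool pointing down it reaches from about 275 to 1000 mm from the base axis. Payload 8.4 kg.
Tool frame: the origin (TCP) lies on the mounting face of the last link; the fingertips stand 173 mm ahead of it and the grasp point (between the pads) lies 155 mm ahead of it; z points along the fingers, y is the line along which they close (so a half turn about z gives the same grasp; the last joint's range is limited). The gripper opens to 85 mm and grips with 20 to 120 N. Pads are 22 mm wide; open, the fingers measure 114 mm over their backs; the gripper's body (76 mm by 85 mm) begins 54 mm behind the grasp point. The pads swing forward as they close: fully open they stand 13 mm farther back than shut.
Start: joints at [-1.194, 0.353, 1.633, -0, 1.155, -0.002], TCP at [231.128, -580.697, 404.681] pointing down, gripper open.
Joint ranges: [-2.63, 2.63], [-0.92, 2.1], [0.06, 2.66], [-1.3, 4.44], [0, 2.69], [-3.02, 3.02]. Speed limits (rad/s): [2.22, 2.22, 2.79, 3.14, 3.14, 3.14].

INTERFACE

Orientations are given as [roll, pitch, yaw] about the fixed x, y, z axes, in that order (R = Rz(yaw) Ry(pitch) Rx(roll)).
In Python, from rig import r gives the robot as it stands.
- The arm moves only by the tool apply_moves, never from a script. Its argument "deltas" is a list of rows, each an object with "claw": the gripper command: -1 is fully open, 1 is shut, values between are in proportion; "delta_pos": the shift along the tool's x, y, z in cm, a list of three; "yaw": the turn about the tool's z in rad. In form: [{"claw": claw, "delta_pos": [tx, ty, tz], "yaw": yaw}, ...]. A call has 1 to 8 rows; each row shifts and turns the commanded pose from where the row before left it, along the tool's axes as they then stand; what a row does not reach is not made up. A row lasts 1/8 s, in which the tool goes at most 62.5 mm and 10.7 degrees, less where a joint would pass 70% of its speed; a pose out of reach is approached as far as the arm can. A call with a gripper value outside its range is refused whole. The fingers move at their own pace and stop on an object; "grip_force" is the grip in N (left out, the last holds). Time passes only in rows, so rows that do not move let the fingers close. It gives the time, the measured TCP pose, the force, the opening and the grip force at its end, in the units of the state.
- r.sense(): the state, without advancing time (a new reading comes with each control period).
- r.grab_frame(name): name is "scene" or "top" or "wrist"; returns a dict with "img" (400x640x3 uint8, blue, green, red), "z_map" (400x640 float32, mm along the optical axis (not along the pixel's ray), 0 where there is no reading), "fx", "fy", "cx", "cy" (pixels), "eye" and "rotation" of the camera in the world; the wrist camera has in their place "T_tool_cam" (4x4, takes a point from camera to tool coordinates, whose origin is the TCP and whose axes are the flange's). Camera axes: x right, y up, looking along -z (the intrinsics and any distortion apply to the point x, -y, -z); pixel columns grow to the right and rows downward; lengths in mm; the calibration is good to about 2 mm. A picture is of the moment at which its call begins: read the wrist's pose just before it.
- r.sign_off(): hands the job in; it is judged then, once.
The state is a dict: "clock": time; "qpos": joint angles; "qvel": joint speeds; "joint_efforts": joint torques, N m; "eef_pos": TCP position; "tcp_rot": TCP orientation; "contact_force": force on the tool from outside, world axes, zero at the start; "wrist_torque": the same for the moment, N m; "opening": opening from 0.0 (shut) to 1.0 (fully open); "grasp_force": force on a finger pad.
Only numpy, scipy, OpenCV 4.12 (cv2) and the standard library are available. Lean on these libraries where they do the work, as an engineer would, in place of code of your own. Each camera call takes 0.05 s, during which the arm holds its last target. There are 200 camera calls.

TASK

The domed reel nut of the ribbon coder has ended up under the clear display riser, in a row with a flat spacer ring and a square type block. Take the reacher, slide its open jaws over the nut, squeeze its trigger so that they close on the nut, and draw the nut well out from under the riser onto the open bench in front; then let go so that the jaws open again, leaving nut and reacher lying on the bench. Do not touch the nut with the robot itself.

Things in the scene. Friction and masses are not known exactly. Their poses are not given: they have to be found in the camera images.
- reacher: Grey reacher (mm): 380 long, 0.29 kg, flat on the bench. Origin: on the bench under mid handle; x along the shaft to the jaws, z up. Handle 62 high: fixed plate (outer face y=-24) and black trigger plate (y=+24, x -27..27, z 12..60): grip both from above at x=0, z=38. Slide it on the bench. Hooked jaws: pivots x=250, tips x=330, 23 high, open 71 inside, 99 outside; item goes at x=295, y=0 (+-10).
- trigger (a joint): Trigger plate's travel towards the fixed plate (m): 0 let go (48 mm across the handle), 0.015 fully squeezed (33 mm). Spring 12 to 16.5 N lets it go again. Held at 43 to 46 mm the reacher can be slid about with its jaws still nearly open; they close in proportion and meet the nut at about 0.010 (38 mm). 20 to 60 N holds the nut.
- reel_nut: Domed dark steel nut, 80 g, standing on the bench under the riser: round, 34 mm wide up to 22 mm, then a narrower dome, 37 mm high. Origin: centre of its underside. It is in any one of three places in a row about 90 mm apart; the others hold a flat-topped steel ring (34 wide, 22 high) and a square steel block (34 x 28, 26 high), not wanted.
- riser: Fixed clear acrylic riser: board 380 (x) by 180 mm (y), underside 55, top 63 mm up, four 12 mm legs at x=+-182, y=+-82. Reels and a carton to 106 mm stand on its rear half. Origin: on the bench under mid board; x along the row of parts, y to the rear, z up. Front edge at y=-90, towards the reacher and open bench; the nut is 55 to 85 mm behind it. Enter along +y.

How it is judged:
By the outcome, as a careful person would: the job done as asked, in the order asked, and still so for the second after the job is handed in, with the robot touching nothing.
It also fails if it takes over 45 s, if anything falls off the work surface, if the arm or the gripper's body presses on something with over 40 N, if the wrist force passes 120 N, or if a joint passes its speed limit or range.

## Working session

There is one attempt and no reset: what is moved stays moved. The work goes in short steps, Python scripts to look and compute and a tool call to move; the robot and the scene stay as the last step left them, time stands still between calls to the robot, and variables do not carry over. Pictures are saved under pics/ and viewed, at most 10 in all, crops included, and the job is handed in when it is done.

Besides the shell and the picture viewer there is one more tool, called after "Call:" in YAML: its name, and indented under it one key for each argument. apply_moves: Moves the arm, as the interface text tells. Its arguments: {"type":"object","properties":{"deltas":{"type":"array"},"grip_force":{"type":"number"}},"required":["deltas"]}

```bash
mkdir -p pics
cat > h.py <<'E'
import numpy as np, cv2, pickle
from rig import r
from scipy.spatial.transform import Rotation as R
def grab(name):
    s=r.sense(); f=r.grab_frame(name); f['s']=s
    if 'T_tool_cam' in f:
        T=np.eye(4); T[:3,:3]=R.from_euler('xyz',s['tcp_rot']).as_matrix(); T[:3,3]=s['eef_pos']
        M=T@np.array(f['T_tool_cam']); f['eye']=M[:3,3]; f['rotation']=M[:3,:3]
    return f
def ray(f,u,v):
    d=np.array([(u-f['cx'])/f['fx'],-(v-f['cy'])/f['fy'],-1.0]); return np.array(f['eye']),np.array(f['rotation'])@d
def onplane(f,u,v,z):
    e,d=ray(f,u,v); return e+d*(z-e[2])/d[2]
def cloud(f):
    v,u=np.mgrid[0:400,0:640]; z=f['z_map']
    P=np.stack([(u-f['cx'])/f['fx']*z,-(v-f['cy'])/f['fy']*z,-z],-1)
    return P@np.array(f['rotation']).T+np.array(f['eye'])
E
python3 - <<'E'
from h import *
for n in ('scene','top'):
    f=grab(n); cv2.imwrite(f'pics/{n}0.png',f['img']); pickle.dump(f,open(f'{n}0.pkl','wb'))
    print({k:v for k,v in f.items() if k not in('img','z_map')})
E
```

```text
{'fx': 416.44884576015335, 'fy': 416.44884576015335, 'cx': 323.5616944882348, 'cy': 200.750087841217, 'eye': array([ 980.66630933, -601.17011894,  662.7036762 ]), 'rotation': array([ 0.86623486, -0.0136064 ,  0.67192369]), 's': {'clock': 0.0, 'qpos': array([-1.19438723e+00,  3.53661052e-01,  1.63415570e+00,  1.94638795e-05,
        1.15518248e+00, -2.40392558e-03]), 'qvel': array([ 9.83633372e-04, -1.76656732e-03,  8.41095425e-04, -8.51207154e-04,
       -3.46882201e-05,  4.64849457e-04]), 'joint_efforts': array([-6.70223690e-04, -6.05234528e+01, -3.42072880e+01, -2.69420752e-05,
        9.18581849e-03,  5.87836809e-06]), 'eef_pos': array([ 231.04850627, -580.46679521,  403.9442196 ]), 'tcp_rot': array([-3.14018613e+00, -2.11770654e-05,  3.78805132e-01]), 'contact_force': array([-0.37507066, -0.18663511,  0.30390999]), 'wrist_torque': array([-0.0373832 , -0.01514502, -0.04353031]), 'grasp_force': 0.0, 'opening': 0.9984230170249471}}
{'fx': 467.1391794402262, 'fy': 467.1391794402262, 'cx': 319.55102312816865, 'cy': 188.9564962788558, 'eye': array([ 468.83964357,  -43.95027888, 1087.15790519]), 'rotation': array([ 0.06148712,  0.00767997, -1.56235832]), 's': {'clock': 0.05, 'qpos': array([-1.19437423e+00,  3.53646797e-01,  1.63410794e+00,  1.25273312e-05,
        1.15517688e+00, -2.40428982e-03]), 'qvel': array([-1.08143837e-03, -2.61810510e-04, -1.24996847e-03,  1.10838745e-03,
       -9.15660462e-05, -6.15552037e-05]), 'joint_efforts': array([-1.08239707e-03, -6.06890702e+01, -3.43166149e+01,  4.88132082e-05,
        4.11977744e-03,  4.47581863e-05]), 'eef_pos': array([ 231.06225136, -580.48239383,  403.97356309]), 'tcp_rot': array([-3.14025372e+00, -1.46732821e-05,  3.78821309e-01]), 'contact_force': array([-0.21823247,  0.07032977,  0.56805755]), 'wrist_torque': array([-0.00956371,  0.039696  , -0.03998234]), 'grasp_force': 0.0, 'opening': 1.003318766409256}}
```

```bash
python3 - <<'E'
s=open('h.py').read()
s=s.replace("    return f\ndef ray","    else: f['rotation']=R.from_euler('xyz',f['rotation']).as_matrix()\n    return f\ndef ray")
open('h.py','w').write(s)
E
python3 -c "
import pickle
from scipy.spatial.transform import Rotation as R
for n in('scene0','top0'):
    f=pickle.load(open(n+'.pkl','rb'));f['rotation']=R.from_euler('xyz',f['rotation']).as_matrix();pickle.dump(f,open(n+'.pkl','wb'))"
```

```text
(no output)
```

View pics/scene0.png

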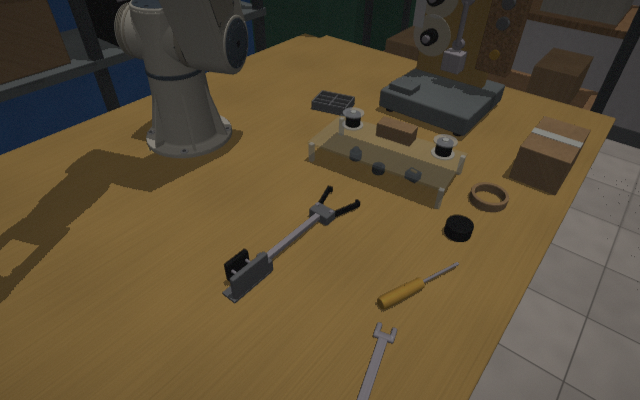

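View pics/top0.png

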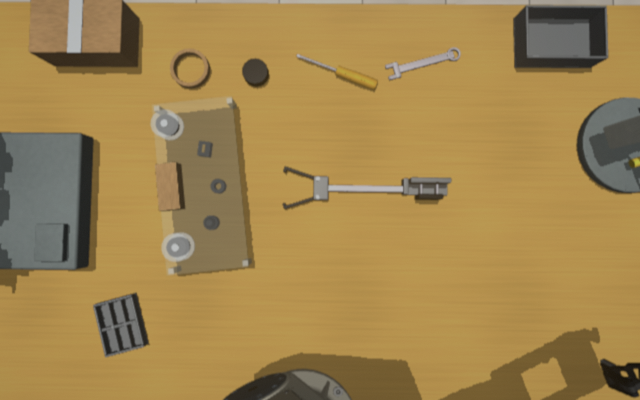

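The scene view shows the reacher lying at (290,240) and the riser at (390,160) with three parts. In the top view the parts are at (205,149), which looks like the square, (218,186), which looks like the ring, and (211,222), which looks like the nut. The reacher runs from (285,188) to (450,188). I'll enlarge the row to confirm which part is which.

Run:
```python
from h import *
a=pickle.load(open('scene0.pkl','rb'));b=pickle.load(open('top0.pkl','rb'))
A=cv2.resize(a['img'][130:200,330:450],None,fx=6,fy=4,interpolation=3)[:, :720]
B=cv2.resize(b['img'][130:240,170:270],None,fx=4,fy=4,interpolation=3)
B2=cv2.resize(b['img'][155:220,270:465],(720,240),interpolation=3)
c=cv2.resize(a['img'][135:190,335:430],(580,300),interpolation=3)
o=np.zeros((600,800,3),np.uint8); o[:300,:580]=c*1; o[310:550,:720]=B2
B=cv2.resize(b['img'][135:235,190:245],(220,400),interpolation=3); o[:400,580:800]=B
cv2.imwrite('pics/c1.png',np.clip(o*1.6,0,255))
P=cloud(b)
for u,v in[(205,149),(218,186),(211,222),(232,101),(156,107),(173,271),(246,263),(320,188),(365,188),(430,181),(430,195)]:
    print(u,v,P[v,u].round(),onplane(b,u,v,22).round(),onplane(b,u,v,62).round())
```

```text
205 149 [618. 218.  64.] [624. 229.  22.] [619. 219.  62.]
218 186 [536. 187.  65.] [539. 197.  22.] [537. 188.  62.]
211 222 [457. 202.  63.] [457. 212.  22.] [457. 202.  62.]
232 101 [727. 161.  62.] [737. 169.  22.] [727. 161.  62.]
156 107 [712. 330.  63.] [721. 345.  22.] [712. 331.  62.]
173 271 [350. 282.  64.] [345. 295.  22.] [350. 282.  62.]
246 263 [369. 123.  62.] [365. 130.  22.] [369. 123.  62.]
320 188 [536. -36.  24.] [537. -36.  22.] [534. -37.  62.]
365 188 [ 537. -139.   22.] [ 537. -139.   22.] [ 535. -135.   62.]
430 181 [ 551. -278.   62.] [ 555. -287.   22.] [ 551. -278.   62.]
430 195 [ 521. -278.   61.] [ 523. -287.   22.] [ 521. -278.   62.][ WARN:0@0.146] global loadsave.cpp:1063 imwrite_ Unsupported depth image for selected encoder is fallbacked to CV_8U.
```

View pics/c1.png

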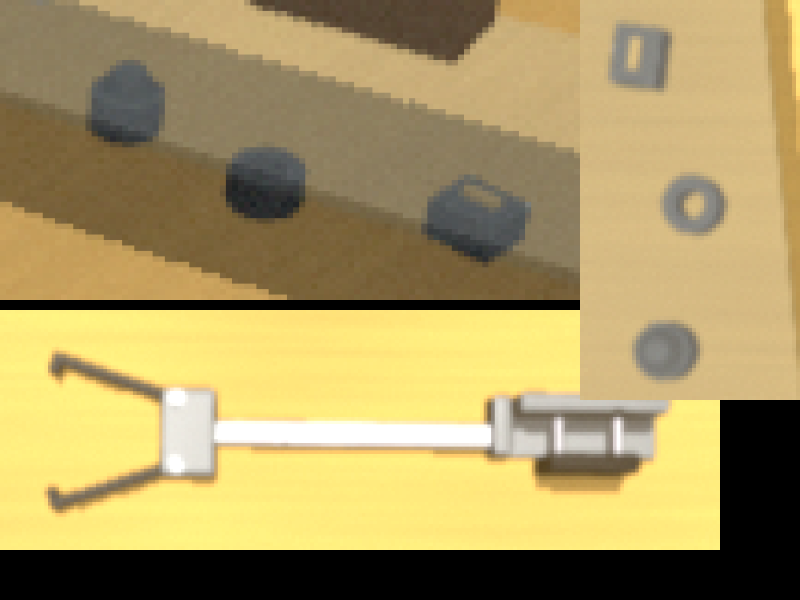

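The nut is the stepped dome at top (211,222), the one nearest the robot. The ring is in the middle and the square block is on the far side. Next I'll measure the nut, riser and reacher.

```bash
cat >> h.py <<'E'
def blob(f,box,thr):
    u0,u1,v0,v1=box; g=f['img'][v0:v1,u0:u1].astype(int); m=(thr(g)).astype(np.uint8)
    n,l,st,c=cv2.connectedComponentsWithStats(m)
    return [(st[i],c[i]+[u0,v0]) for i in range(1,n) if st[i,4]>15]
low_sat=lambda g:(g.max(-1)-g.min(-1)<28)
def reacher(f,vmin=22):
    "jaw tips / head box centre from depth"
    P=cloud(f); return P
E
python3 - <<'E'
from h import *
a=pickle.load(open('scene0.pkl','rb'));b=pickle.load(open('top0.pkl','rb'))
print('img nut px',b['img'][222,211],b['img'][222,225])
for s,c in blob(b,(195,235,135,240),low_sat): print('top',s,c.round(1),[onplane(b,*c,z)[:2].round(1) for z in(12,18)])
for s,c in blob(a,(345,425,140,185),low_sat): print('scene',s,c.round(1),onplane(a,*c,12).round(1))
# reacher: non-wood pixels
g=b['img'].astype(int)
m=((g.max(-1)-g.min(-1)<45)).astype(np.uint8); m[:155]=0;m[222:]=0;m[:,:275]=0;m[:,460:]=0
P=cloud(b); v,u=np.where(m>0); Q=P[v,u]
sh=Q[(Q[:,1]>-210)&(Q[:,1]<-70)&(Q[:,2]>8)]; 
ys=np.arange(-200,-75,10); cen=[sh[abs(sh[:,1]-y)<6][:,0].mean() for y in ys]; k=np.polyfit(ys,cen,1); print('shaft x=ky+c',k, 'z',sh[:,2].mean())
hd=Q[Q[:,2]>50]; print('handle',hd.min(0),hd.max(0))
hx=Q[(Q[:,1]>-58)&(Q[:,1]<-15)&(Q[:,2]>10)]; print('head',hx.min(0),hx.max(0))
jw=Q[(Q[:,1]>-15)]; print('jaws',jw.min(0),jw.max(0))
for y in np.arange(-330,-225,8):
    q=hd[abs(hd[:,1]-y)<4]; 
    if len(q): print(y,len(q),q[:,0].min().round(),q[:,0].max().round(),end=' | ')
E
```

```text
img nut px [82 85 85] [ 81 116 133]
top [  2   6  16  16 188] [204.6 148.8] [array([626.3, 232.7]), array([625.4, 231.2])]
top [ 16  44  15  14 154] [217.9 185.7] [array([540.7, 199.9]), array([540.3, 198.5])]
top [  8  81  17  14 189] [211.  222.4] [array([455.9, 214. ]), array([456. , 212.5])]
scene [47  0 22  6 77] [404.2 141.7] [527.1 360.2  12. ]
scene [  4   6  14  16 181] [355.3 153.8] [453.8 217.7  12. ]
scene [ 27  21  15  15 166] [378.1 168. ] [539.5 201.5  12. ]
scene [ 55  21  25  23 276] [413.6 173.9] [626.1 238.6  12. ]
shaft x=ky+c [1.67329488e-02 5.39798114e+02] z 24.151893064439303
handle [ 468.83964357 -321.84319072   50.31871121] [ 560.10530064  -43.95027888 1087.15790519]
head [468.83964357 -56.79411369  10.22262333] [ 564.19916461  -15.35917949 1087.15790519]
jaws [490.47684056 -14.86870921  -3.04338077] [584.21214871  48.21503623  26.55000302]
-322 10 550.0 558.0 | -314 20 550.0 559.0 | -306 26 514.0 558.0 | -298 37 514.0 558.0 | -290 39 514.0 558.0 | -282 41 514.0 558.0 | -274 37 514.0 558.0 | -266 42 514.0 558.0 | -258 41 514.0 558.0 | -250 23 516.0 560.0 | -242 23 550.0 560.0 | -234 7 551.0 558.0 |
```

Call:
apply_moves:
  deltas:
    - {"claw": -1,"delta_pos": [0,0,0],"yaw": -0.169}
    - {"claw": -1,"delta_pos": [0,0,0],"yaw": -0.169}
    - {"claw": -1,"delta_pos": [0,0,0],"yaw": -0.169}
    - {"claw": -1,"delta_pos": [0,0,0],"yaw": -0.169}
    - {"claw": -1,"delta_pos": [0,0,0],"yaw": -0.169}
    - {"claw": -1,"delta_pos": [0,0,0],"yaw": -0.169}
    - {"claw": -1,"delta_pos": [0,0,0],"yaw": -0.169}
    - {"claw": -1,"delta_pos": [0,0,0],"yaw": 0}
  grip_force: 40

```text
clock: 1.1
eef_pos: [231.1, -580.6, 404.3]
tcp_rot: [-3.141, -0.001, 1.561]
contact_force: [0.9, 0.2, -0.1]
opening: 1.003
grasp_force: 0.0
```

Call:
apply_moves:
  deltas:
    - {"claw": -1,"delta_pos": [3.75,3.8,0.5],"yaw": 0}
    - {"claw": -1,"delta_pos": [3.75,3.8,1],"yaw": 0}
    - {"claw": -1,"delta_pos": [3.75,3.8,1],"yaw": 0}
    - {"claw": -1,"delta_pos": [3.75,3.8,1],"yaw": 0}
    - {"claw": -1,"delta_pos": [3.75,3.8,1],"yaw": 0}
    - {"claw": -1,"delta_pos": [3.75,3.8,1],"yaw": 0}
    - {"claw": -1,"delta_pos": [3.75,3.8,1],"yaw": 0}
    - {"claw": -1,"delta_pos": [3.75,3.8,0],"yaw": 0}

```text
clock: 2.1
eef_pos: [538.6, -281.9, 338.7]
tcp_rot: [-3.14, -0.001, 1.557]
contact_force: [0.1, -0.3, 0.8]
opening: 1.002
grasp_force: 0.0
```

Call:
apply_moves:
  deltas:
    - {"claw": -1,"delta_pos": [0,0,0],"yaw": 0}

```text
clock: 2.22
eef_pos: [539.9, -281.0, 339.4]
tcp_rot: [3.141, -0.001, 1.561]
contact_force: [-0.7, -0.1, 0.1]
opening: 0.998
grasp_force: 0.0
```

Run:
```python
from h import *
f=grab('wrist'); cv2.imwrite('pics/w1.png',f['img']); pickle.dump(f,open('w1.pkl','wb'))
print(f['s']['clock'],f['s']['eef_pos'],f['s']['tcp_rot'],f['s']['qpos'],f['eye'])
P=cloud(f); v,u=np.where((P[...,2]>52)&(P[...,2]<70)&(f['z_map']>0)); Q=P[v,u]; print(len(Q),Q.min(0),Q.max(0))
```

```text
2.225 [ 539.92681302 -280.99560247  339.38185392] [ 3.14119417e+00 -5.25581381e-04  1.56146531e+00] [-4.82504910e-01  3.95501257e-01  1.72869220e+00  7.63417713e-04
  1.01728415e+00 -4.73575063e-01] [ 539.88884263 -197.06037977  307.9868698 ]
3051 [ 509.92791113 -495.22789022   52.10918435] [ 891.87708398 -233.20525055   69.92868783]
```

View pics/w1.png

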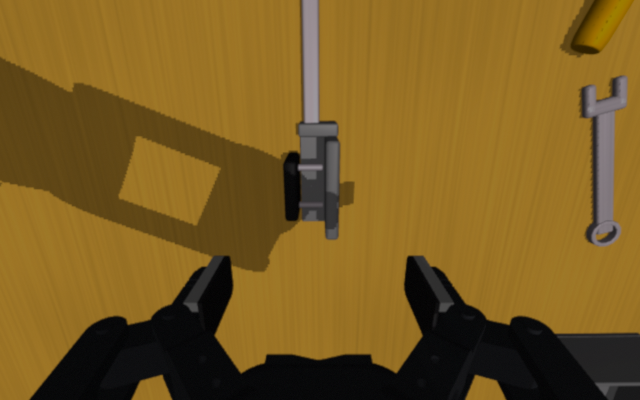

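The wrist view shows the trigger plate at about u 284–300, v 153–220, and the fixed plate's outer edge at about u 340. The handle is slightly left of the fingers' midline (u≈320).

Run:
```python
from h import *
f=pickle.load(open('w1.pkl','rb')); P=cloud(f)
for p in[(285,165),(285,205),(340,165),(340,205),(291,153),(291,220)]: print(p,onplane(f,*p,60).round(1))
for p in[(303,20),(318,20),(303,110),(319,110)]: print(p,onplane(f,*p,22).round(1))
print(P[180,333],P[180,291])
```

```text
(285, 165) [ 512.1 -254.2   60. ]
(285, 205) [ 510.5 -289.8   60. ]
(340, 165) [ 558.1 -254.7   60. ]
(340, 205) [ 558.5 -290.4   60. ]
(291, 153) [ 517.5 -244.1   60. ]
(291, 220) [ 515.2 -304.1   60. ]
(303, 20) [ 528.4 -140.    22. ]
(318, 20) [ 540.9 -140.1   22. ]
(303, 110) [ 526.6 -212.1   22. ]
(319, 110) [ 541.1 -212.2   22. ]
[ 552.26136354 -267.43036193   60.68024641] [ 516.44180044 -267.82294669   57.95475957]
```

Call:
apply_moves:
  deltas:
    - {"claw": -1,"delta_pos": [0.3,-0.5,3],"yaw": 0}
    - {"claw": -1,"delta_pos": [0,0,4],"yaw": 0}
    - {"claw": -1,"delta_pos": [0,0,3.6],"yaw": 0}
    - {"claw": -1,"delta_pos": [0,0,2.5],"yaw": 0}
    - {"claw": -1,"delta_pos": [0,0,1.5],"yaw": 0}
    - {"claw": -1,"delta_pos": [0,0,0],"yaw": 0}
    - {"claw": -0.3,"delta_pos": [0,0,0],"yaw": 0}
    - {"claw": -0.15,"delta_pos": [0,0,0],"yaw": 0}
  grip_force: 30

```text
clock: 3.28
eef_pos: [533.2, -280.7, 194.8]
tcp_rot: [3.14, 0.001, 1.562]
contact_force: [-1.4, 0.5, -0.3]
opening: 0.604
grasp_force: 0.0
```

Call:
apply_moves:
  deltas:
    - {"claw": -0.06,"delta_pos": [0,0,0],"yaw": 0}
    - {"claw": -0.06,"delta_pos": [0,0,0],"yaw": 0}
    - {"claw": -0.06,"delta_pos": [0,0,0],"yaw": 0}
    - {"claw": -0.06,"delta_pos": [0,0,0],"yaw": 0}

```text
clock: 3.78
eef_pos: [533.8, -280.7, 195.1]
tcp_rot: [3.139, 0.001, 1.562]
contact_force: [2.5, 1.1, 7.9]
opening: 0.534
grasp_force: 13.7
```

Call:
apply_moves:
  deltas:
    - {"claw": -0.05,"delta_pos": [0,-0.6,0],"yaw": -0.03}
    - {"claw": -0.05,"delta_pos": [0,-0.6,0],"yaw": -0.03}
    - {"claw": -0.05,"delta_pos": [0,-0.6,0],"yaw": -0.03}
    - {"claw": -0.05,"delta_pos": [0,-0.6,0],"yaw": -0.03}
    - {"claw": -0.05,"delta_pos": [0,0,0],"yaw": 0}
    - {"claw": -0.05,"delta_pos": [0,0,0],"yaw": 0}

```text
clock: 4.53
eef_pos: [509.6, -281.7, 195.1]
tcp_rot: [3.139, 0.002, 1.683]
contact_force: [1.4, -1.1, 9.0]
opening: 0.529
grasp_force: 13.6
```

```bash
cat > look.py <<'E'
import sys
from h import *
f=grab('top'); n=sys.argv[1]; pickle.dump(f,open(n+'.pkl','wb')); print(f['s']['clock'],f['s']['eef_pos'],f['s']['tcp_rot'])
cv2.imwrite(f'pics/{n}.png',cv2.resize(f['img'][90:290,150:470],(800,500),interpolation=3))
E
python3 look.py t1
```

```text
4.525 [ 509.64942418 -281.7383173   195.11798856] [3.13900953e+00 2.00648440e-03 1.68250389e+00]
```

View pics/t1.png

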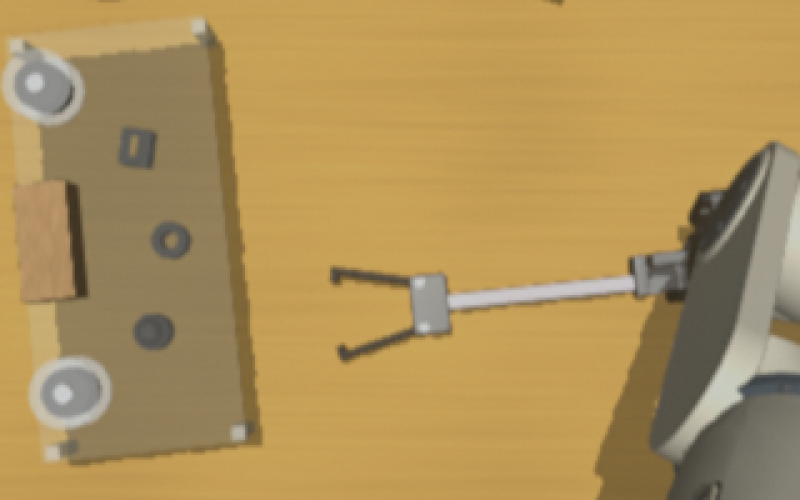

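The jaws are still open, with tips at crop (338,276) and (346,352). The shaft runs from (450,301) to (630,284), and the nut is at (153,331).

Run:
```python
from h import *
f=pickle.load(open('t1.pkl','rb')); g=lambda u,v,z:onplane(f,150+u/2.5,90+v/2.5,z)[:2]
t=[g(338,272,20),g(346,356,20)]; mid=(t[0]+t[1])/2
s0,s1=g(452,301,24),g(628,284,24); hb=g(431,303,24)
nut=g(153,331,20); print('tips',t,'mid',mid,'shaft',s0,s1,'head',hb,'nut',nut)
for a,b in((s1,s0),(s1,hb),(f['s']['eef_pos'][:2],mid),(hb,mid)):
    d=(b-a)/np.linalg.norm(b-a); w=nut-a; print('dir x',d[0]/d[1],'along',w@d,'lat(+right)',w@np.array([d[1],-d[0]]))
e=[g(208,40,63),g(250,432,63)]; print('front edge',e, (e[0]-e[1])[1]/(e[0]-e[1])[0])
```

```text
tips [array([511.28793745,  43.17597302]), array([434.80072197,  34.89350774])] mid [473.04432971  39.03474038] shaft [485.58640019 -61.21881831] [ 502.35759674 -221.08783028] head [483.61051075 -42.13772224] nut [456.01051294 211.50387996]
dir x -0.10490586222501781 along 435.0663369667705 lat(+right) -0.9604071467012602
dir x -0.10476152371719699 along 435.06619541596046 lat(+right) -1.0225213211833932
dir x -0.11411524000613317 along 496.14320371513367 lat(+right) 2.630468527122331
dir x -0.13016952667734835 along 255.08228784204604 lat(+right) 5.371096424344772
front edge [array([715.14134848, 158.05975578]), array([369.49435152, 114.56376905])] 0.12583933060901098
```

Call:
apply_moves:
  deltas:
    - {"claw": -0.05,"delta_pos": [1,0,0],"yaw": 0}
    - {"claw": -0.05,"delta_pos": [2,0,0],"yaw": 0}
    - {"claw": -0.05,"delta_pos": [2,0,0],"yaw": 0}
    - {"claw": -0.05,"delta_pos": [2,0,0],"yaw": 0}
    - {"claw": -0.05,"delta_pos": [2,0,0],"yaw": 0}
    - {"claw": -0.05,"delta_pos": [1,0,0],"yaw": 0}
    - {"claw": -0.05,"delta_pos": [0,0,0],"yaw": 0}

```text
clock: 5.45
eef_pos: [498.6, -181.4, 195.1]
tcp_rot: [3.139, 0.001, 1.683]
contact_force: [1.6, 3.8, 10.3]
opening: 0.528
grasp_force: 13.9
```

```bash
python3 look.py t2
```

```text
5.45 [ 498.55649543 -181.41156006  195.06381478] [3.13902511e+00 9.82386071e-04 1.68300966e+00]
```

View pics/t2.png

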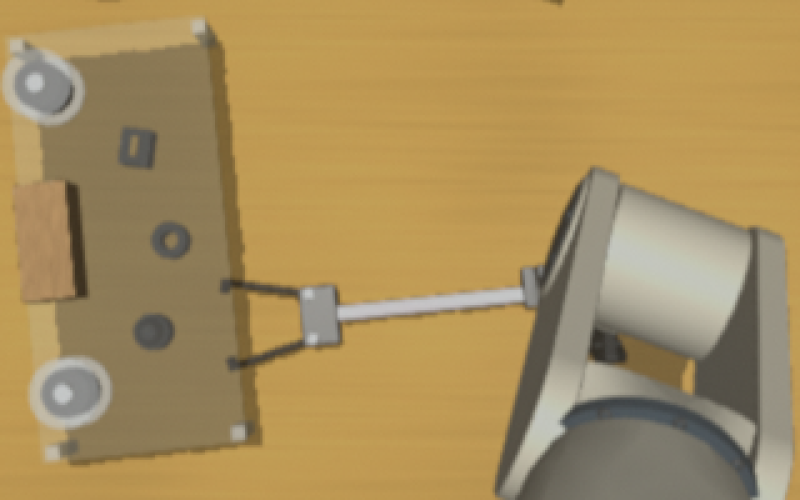

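Both jaw tips, at (226,286) and (234,363), are under the front edge, and their axis points at the nut (153,331) with the ring well clear. About 104 mm remains.

Call:
apply_moves:
  deltas:
    - {"claw": -0.05,"delta_pos": [1,0,0],"yaw": 0}
    - {"claw": -0.05,"delta_pos": [1.8,0,0],"yaw": 0}
    - {"claw": -0.05,"delta_pos": [2,0,0],"yaw": 0}
    - {"claw": -0.05,"delta_pos": [2,0,0],"yaw": 0}
    - {"claw": -0.05,"delta_pos": [2,0,0],"yaw": 0}
    - {"claw": -0.05,"delta_pos": [1.2,0,0],"yaw": 0}
    - {"claw": -0.05,"delta_pos": [0.4,0,0],"yaw": 0}
    - {"claw": -0.05,"delta_pos": [0,0,0],"yaw": 0}

```text
clock: 6.5
eef_pos: [487.3, -78.5, 195.0]
tcp_rot: [3.138, 0.001, 1.683]
contact_force: [1.8, 1.5, 12.3]
opening: 0.528
grasp_force: 13.3
```

```bash
python3 look.py t3
```

```text
6.5 [487.25115924 -78.51664488 195.03843246] [3.13843303e+00 1.24336529e-03 1.68327437e+00]
```

View pics/t3.png

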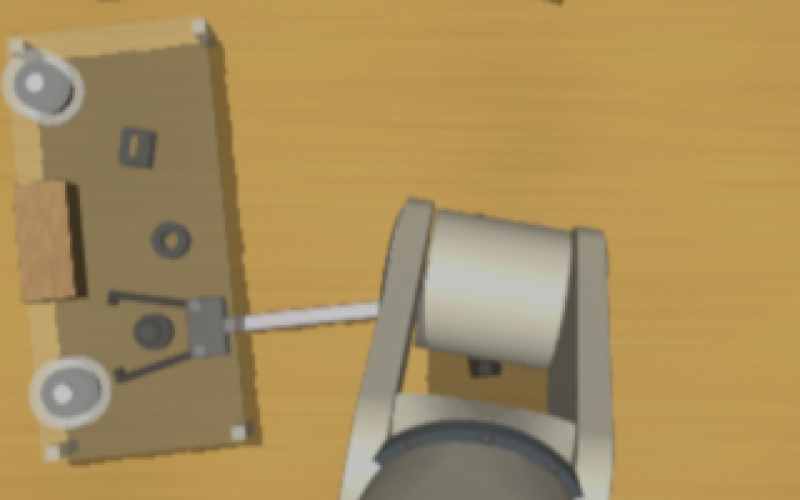

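The nut (153,331) sits between the open jaws, untouched, so I'll squeeze.

Call:
apply_moves:
  deltas:
    - {"claw": 0.05,"delta_pos": [0,0,0],"yaw": 0}
    - {"claw": 0.1,"delta_pos": [0,0,0],"yaw": 0}
    - {"claw": 0.2,"delta_pos": [0,0,0],"yaw": 0}
    - {"claw": 0.3,"delta_pos": [0,0,0],"yaw": 0}
    - {"claw": 0.4,"delta_pos": [0,0,0],"yaw": 0}
    - {"claw": 0.4,"delta_pos": [0,0,0],"yaw": 0}
    - {"claw": 0.4,"delta_pos": [0,0,0],"yaw": 0}
  grip_force: 45

```text
clock: 7.42
eef_pos: [489.4, -78.5, 196.4]
tcp_rot: [3.133, 0.002, 1.682]
contact_force: [5.4, 5.0, 20.7]
opening: 0.432
grasp_force: 42.9
```

```bash
python3 look.py t4; python3 -c "
import cv2;i=cv2.imread('pics/t4.png')[220:430,50:300];cv2.imwrite('pics/t4c.png',cv2.resize(i,None,fx=2,fy=2))"
```

```text
7.425 [489.37239972 -78.53532176 196.41968049] [3.13257665e+00 1.72481103e-03 1.68179256e+00]
```

View pics/t4c.png

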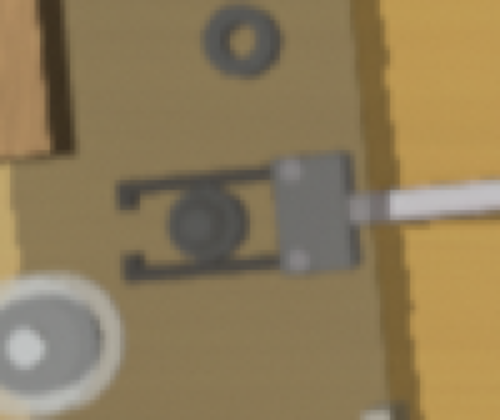

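The jaws are closed on the nut (crop 205,222), with the ring untouched. I'll draw back 26 cm.

Call:
apply_moves:
  deltas:
    - {"claw": 0.4,"delta_pos": [-0.5,0,-0.1],"yaw": 0}
    - {"claw": 0.4,"delta_pos": [-1,0,0],"yaw": 0}
    - {"claw": 0.4,"delta_pos": [-1.5,0,0],"yaw": 0}
    - {"claw": 0.4,"delta_pos": [-2,0,0],"yaw": 0}
    - {"claw": 0.4,"delta_pos": [-2,0,0],"yaw": 0}
    - {"claw": 0.4,"delta_pos": [-2,0,0],"yaw": 0}
    - {"claw": 0.4,"delta_pos": [-2,0,0],"yaw": 0}
    - {"claw": 0.4,"delta_pos": [-2,0,0],"yaw": 0}

```text
clock: 8.48
eef_pos: [501.0, -207.3, 196.4]
tcp_rot: [3.141, -0.001, 1.682]
contact_force: [-1.1, 12.1, 19.7]
opening: 0.428
grasp_force: 46.6
```

Call:
apply_moves:
  deltas:
    - {"claw": 0.4,"delta_pos": [-2,0,0],"yaw": 0}
    - {"claw": 0.4,"delta_pos": [-2,0,0],"yaw": 0}
    - {"claw": 0.4,"delta_pos": [-2,0,0],"yaw": 0}
    - {"claw": 0.4,"delta_pos": [-2,0,0],"yaw": 0}
    - {"claw": 0.4,"delta_pos": [-2,0,0],"yaw": 0}
    - {"claw": 0.4,"delta_pos": [-1.5,0,0],"yaw": 0}
    - {"claw": 0.4,"delta_pos": [-1,0,0],"yaw": 0}
    - {"claw": 0.4,"delta_pos": [-0.5,0,0],"yaw": 0}

```text
clock: 9.48
eef_pos: [515.3, -336.3, 196.4]
tcp_rot: [3.141, -0.002, 1.681]
contact_force: [-0.6, 10.8, 19.8]
opening: 0.423
grasp_force: 46.4
```

```bash
python3 look.py t5
```

```text
9.475 [ 515.321354   -336.30072916  196.3771018 ] [ 3.14112756e+00 -1.60118463e-03  1.68145063e+00]
```

View pics/t5.png

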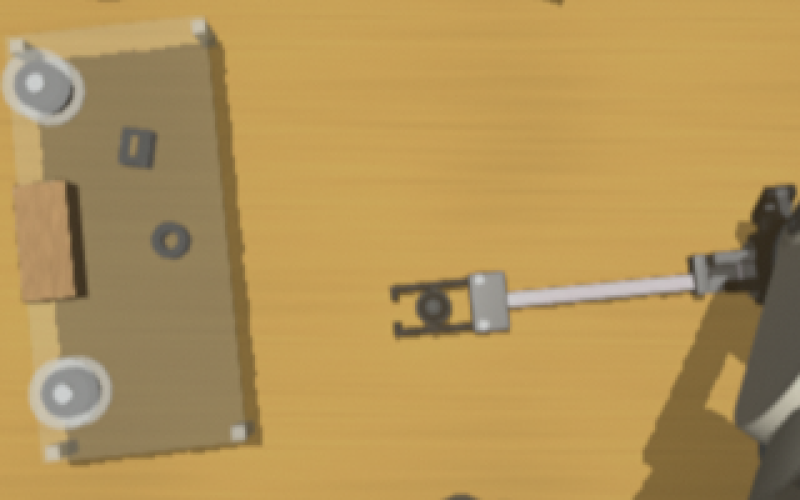

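The nut (433,306) is still gripped and well out on the open bench. I'll release gently, open fully and lift.

Call:
apply_moves:
  deltas:
    - {"claw": 0.1,"delta_pos": [0,0,0],"yaw": 0}
    - {"claw": 0.0,"delta_pos": [0,0,0],"yaw": 0}
    - {"claw": -0.1,"delta_pos": [0,0,0],"yaw": 0}
    - {"claw": -0.2,"delta_pos": [0,0,0],"yaw": 0}
    - {"claw": -0.5,"delta_pos": [0,0,0],"yaw": 0}
    - {"claw": -1,"delta_pos": [0,0,0],"yaw": 0}
    - {"claw": -1,"delta_pos": [0,0,0],"yaw": 0}
    - {"claw": -1,"delta_pos": [0,0,0],"yaw": 0}

```text
clock: 10.52
eef_pos: [515.1, -336.9, 194.6]
tcp_rot: [-3.142, -0.0, 1.682]
contact_force: [1.3, 0.7, -0.1]
opening: 1.002
grasp_force: 0.0
```

Call:
apply_moves:
  deltas:
    - {"claw": -1,"delta_pos": [0,0,-1],"yaw": 0}
    - {"claw": -1,"delta_pos": [0,0,-2],"yaw": 0}
    - {"claw": -1,"delta_pos": [0,0,-3],"yaw": 0}
    - {"claw": -1,"delta_pos": [0,0,-4],"yaw": 0}
    - {"claw": -1,"delta_pos": [0,0,-4],"yaw": 0}
    - {"claw": -1,"delta_pos": [0,0,-3],"yaw": 0}
    - {"claw": -1,"delta_pos": [0,0,0],"yaw": 0}
    - {"claw": -1,"delta_pos": [0,0,0],"yaw": 0}

```text
clock: 11.52
eef_pos: [514.8, -336.7, 365.0]
tcp_rot: [3.141, 0.0, 1.682]
contact_force: [-0.6, 0.1, -0.4]
opening: 1.001
grasp_force: 0.0
```

```bash
python3 look.py t6
```

```text
11.525 [ 514.7513745  -336.69535946  364.95941148] [3.14145706e+00 1.01157533e-04 1.68183714e+00]
```

View pics/t6.png

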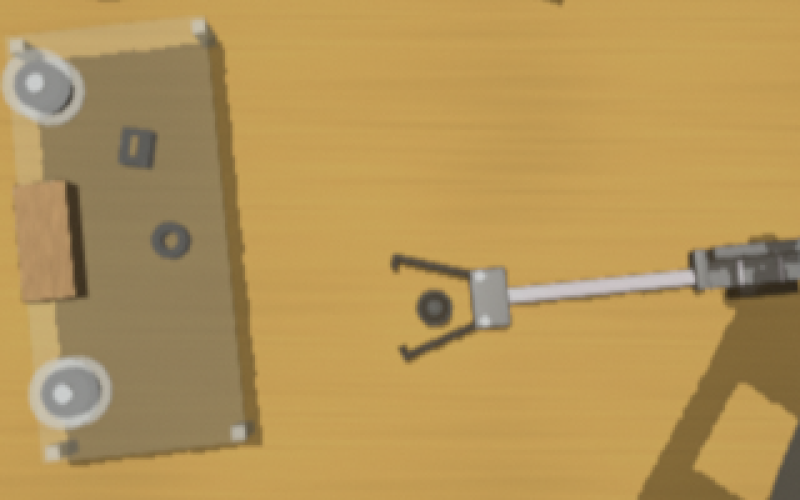

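The jaws are open again with the nut standing free at (434,308). The ring and block haven't moved, and the gripper is clear.

```bash
python3 -c "
from rig import r
print(r.sign_off())"
```

```text
the job is handed in; nothing more can be done
None
```

The reel nut was drawn out with the reacher and let go; nut and reacher lie on the open bench in front of the riser with the jaws open, and the job was handed in at about 11.5 s.

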